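# Snap the missing foot onto an upturned cassette tray

### The job

The wooden cassette tray lies upside down and three of its four studs already carry a rubber foot: pick up the loose foot and push it straight down onto the one bare stud until it clicks. Keep pressing after the click so that the foot goes fully home and squeezes the springy washer under it, and finish while the gripper is still holding the foot pressed down there. Leave the tape, the screwdriver and the cassettes where they are.

Things in the scene. Friction and masses are not known exactly. Their poses are not given: they have to be found in the camera images.
- foot: the one loose rubber foot: round dark snap cap, 36 mm across, 30 mm high, straight sides that may be gripped hard, about 40 g, standing mouth down on the table. Origin: centre of its underside (the mouth); z up through its closed top. The mouth is a 25 mm funnel narrowing to a 19 mm lip 5 to 8 mm up; behind it the bore is about 27 mm wide and ends 24 mm up.
- stud1 (a point): first of four like snap studs: centre of its foot, on the tray's top face; z up. Steel post 16 mm across, 23 mm high, nose tapered to 10 mm; four sprung nubs 18 mm up reach 12 mm from the axis; round its foot a springy dark washer 36 mm across, 5 mm high free, 1 mm when fully squeezed. Three studs are hidden under fitted feet, one is bare; which one varies.
- stud2 (a point): second stud, point as on stud1. On any stud, a foot pushed straight down meets the nubs with its underside some 17 mm above this point; the push peaks near 15 mm (about 10 N, up to 22 N when moving) and is gone by 12 mm; from 12 to 6 mm the foot snaps in, drawing itself down with up to 14 N; the washer is met at 5 mm, takes 2 to 2.5 N per mm and stops hard at 1 mm. Pulling off takes over 10 N.
- stud3 (a point): third stud, like stud1: centre of its foot, on the tray's top face; z up.
- stud4 (a point): fourth stud, like stud1: centre of its foot, on the tray's top face; z up.
- tray: small wooden cassette tray lying upside down, firmly fixed: 180 mm (its x) by 220 mm (its y) by 55 mm high. Origin: centre of its lower side on the table; z up. The four studs stand on its top face 60 mm from the centre along x and 80 mm along y.
- fitted1: a foot already fitted on one of the studs, immovable, same shape as the loose foot (36 mm across, 30 mm high); origin: centre of its underside, 5 mm above the tray's top face; z up.
- fitted2: a foot already fitted on one of the studs, immovable, same shape as the loose foot (36 mm across, 30 mm high); origin: centre of its underside, 5 mm above the tray's top face; z up.
- fitted3: a foot already fitted on one of the studs, immovable, same shape as the loose foot (36 mm across, 30 mm high); origin: centre of its underside, 5 mm above the tray's top face; z up.
- tape: bystander: roll of paper tape lying flat, 90 mm across, 24 mm high; origin: centre of its underside.
- screwdriver: bystander: screwdriver lying on the table, 190 mm long; lies along its x axis, handle towards -x.
- cassettes: bystander: stack of four cassette boxes, about 70 mm by 109 mm, 68 mm high; origin: centre of its underside.

How it is judged:
By the outcome, as a careful person would: the job done as asked, in the order asked, and still so for the second after the job is handed in, while the arm keeps its last pose, push and grip.
It also fails if it takes over 48 s, if anything falls off the work surface, if the arm or the gripper's body presses on something with over 40 N, if the wrist force passes 120 N, or if a joint passes its speed limit or range.

### The arm

A 6-joint arm with a two-finger parallel gripper is mounted at the origin on the work surface. World frame = base frame: x ahead of the robot, y to its left, z up, the work surface at z = 0. Lengths are in mm, angles in degrees, forces in N, time in s.
With the tool pointing down it reaches from about 275 to 775 mm from the base axis. Payload 14.6 kg.
Tool frame: the origin (TCP) lies at the centre of the arm's flange, where the gripper is bolted on; the fingertips stand 173 mm ahead of it and the grasp point (between the pads) lies 155 mm ahead of it (manip.grip_point_offset is the distance from the TCP to the grasp point, in mm); z points along the fingers, y is the direction in which the jaws open and shut (so a half turn about z gives the same grasp; the last joint's range is limited). The gripper opens to 85 mm and grips with 20 to 120 N. Pads are 22 mm wide; open, the fingers measure 114 mm over their backs; the gripper's body (76 mm by 85 mm) begins 54 mm behind the grasp point. The pads swing forward as they close: fully open they stand 13 mm farther back than shut.
Start: joints at [-86.133, 15.075, -2.767, 72.158, 0, 81.102], TCP at [115.998, -512.029, 404.678] pointing down, gripper open.
Joint ranges: [-151.79, 151.79], [-50.71, 97.33], [-67.44, 78.34], [-121.81, 120.89], [-77.56, 73.72], [-180, 180]. Speed limits (degrees/s): [108.29, 108.29, 147.25, 159.86, 180, 180].

### API

Orientations are given as [roll, pitch, yaw] about the fixed x, y, z axes, in that order (R = Rz(yaw) Ry(pitch) Rx(roll)).
In Python, from workcell import manip gives the robot as it stands. The module is installed in compiled form; this text tells all that it offers.
- The arm moves only by the tool arm_command, never from a script. Its argument "rows" is a list of rows, each a list of 4 numbers: the shift along the tool's x, y, z in m, then the turn about the tool's z in rad. A call has 1 to 12 rows; each row shifts and turns the commanded pose from where the row before left it, along the tool's axes as they then stand; what a row does not reach is not made up. A row lasts 1/12 s, in which the tool goes at most 41.7 mm and 7.16 degrees, less where a joint would pass 70% of its speed; a pose out of reach is approached as far as the arm can. A call with a gripper value outside its range is refused whole. "claw" is the opening, from 0 (shut) to 1 (fully open), set as the call begins (left out, the last holds). The fingers move at their own pace and stop on an object; the grip force is fixed at half the most. Time passes only in rows, so rows that do not move let the fingers close. It gives the time, the measured TCP pose, the force and the opening at its end, in the units of the state.
- manip.get_state(): the state, without advancing time (a new reading comes with each control period).
- manip.grab_frame(name): name is "scene" or "top" or "wrist"; returns the picture (384x512x3 uint8, red, green, blue); there is no depth.
- manip.camera_model(name): a dict with "fx", "fy", "cx", "cy" (pixels), "origin" and "orientation" of the camera in the world; the wrist camera has in their place "mount" (4x4, takes a point from camera to tool coordinates, whose origin is the TCP and whose axes are the flange's). Camera axes: x right, y down, z forward; pixel columns grow to the right and rows downward; lengths in mm; the calibration is good to about 2 mm. A picture is of the moment at which its call begins: read the wrist's pose just before it. camera_model takes no time and is no camera call.
- manip.close_job(): hands the job in, once; it reports no verdict.
The state is a dict: "t": time; "qpos": joint angles; "qvel": joint speeds; "tau": joint torques, N m; "ee_pos": TCP position; "tcp_rot": TCP orientation; "ft_force": force on the tool from outside, world axes, zero at the start; "ft_torque": the same for the moment, N m; "finger_gap": finger opening in mm.
Only numpy, scipy, OpenCV 4.12 (cv2) and the standard library are available. Lean on these libraries where they do the work, as an engineer would, in place of code of your own. Each camera call takes 0.05 s, during which the arm holds its last target.

## Working session

There is one attempt and no reset: what is moved stays moved. The work goes in short steps, Python scripts to look and compute and a tool call to move; the robot and the scene stay as the last step left them, time stands still between calls to the robot, and variables do not carry over. Pictures are saved under pics/ and viewed, and the job is handed in when it is done.

Besides the shell and the picture viewer there is one more tool, called after ">>>" by a JSON object that holds its "method" and its "body", one argument or row to a line. arm_command: Moves the arm, as the interface text tells. Its arguments: {"type":"object","properties":{"rows":{"type":"array","items":{"type":"array","items":{"type":"number"}}},"claw":{"type":"number"}},"required":["rows"]}

```bash
mkdir -p pics
python3 - <<'E'
from workcell import manip
import cv2
s=manip.get_state();print(s)
for n in("scene","top","wrist"):
    print(n,manip.camera_model(n))
    im=manip.grab_frame(n); cv2.imwrite(f"pics/{n}0.png",im[:,:,::-1])
print(manip.grip_point_offset)
E
```

```text
{'t': 0.0, 'qpos': array([-8.61327600e+01,  1.51000286e+01, -2.80599233e+00,  7.21592534e+01,
        8.27130347e-04,  8.11005261e+01]), 'qvel': array([ 0.11522983, -0.12770516,  0.03445224, -0.04838697, -0.00852123,
        0.02464223]), 'tau': array([-1.07716558e-03, -6.37615228e+01,  3.84580600e+01,  1.33943476e-02,
       -1.93314299e-04, -1.98137336e-06]), 'ee_pos': array([ 115.99213932, -511.92071498,  404.19991053]), 'tcp_rot': array([-1.79935639e+02, -1.09151924e-02,  1.27667073e+01]), 'ft_force': array([ 0.25528109, -1.0305459 ,  0.5207534 ]), 'ft_torque': array([ 0.01547741,  0.00334288, -0.03638086]), 'finger_gap': 85.45446388275006}
scene {'fx': 403.21009573785557, 'fy': 403.21009573785557, 'cx': 253.34445429607337, 'cy': 188.45455181739615, 'origin': array([1218.83515809, -905.9370576 ,  834.20127068]), 'orientation': array([-124.8995221 ,    0.84920736,   33.83058293])}
top {'fx': 358.1097740128086, 'fy': 358.1097740128086, 'cx': 259.01946498163096, 'cy': 191.21854785773027, 'origin': array([ 420.64660318,   19.3472007 , 1057.13222454]), 'orientation': array([-170.45721628,   -1.12488932,  -90.10747548])}
wrist {'fx': 289.9536616132064, 'fy': 289.9536616132064, 'cx': 255.11583460527348, 'cy': 192.66974059210614, 'mount': array([[-4.08231566e-04, -9.52339730e-01, -3.05039132e-01,
         7.87643871e+01],
       [ 9.99999721e-01, -1.98128335e-04, -7.19730501e-04,
         5.52095227e-01],
       [ 6.24991056e-04, -3.05039341e-01,  9.52339545e-01,
         3.20784660e+01],
       [ 0.00000000e+00,  0.00000000e+00,  0.00000000e+00,
         1.00000000e+00]])}
154.70000000000002
```

View pics/top0.png

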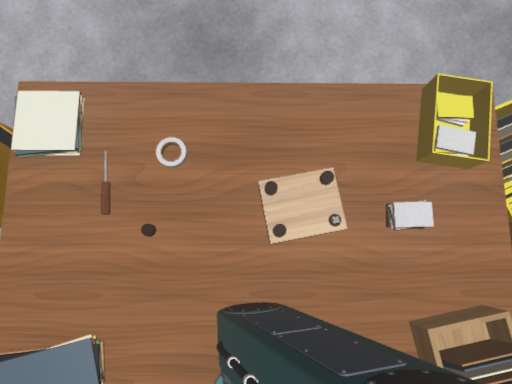

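View pics/scene0.png

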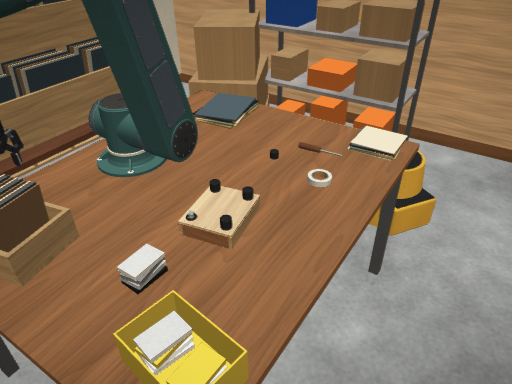

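View pics/wrist0.png

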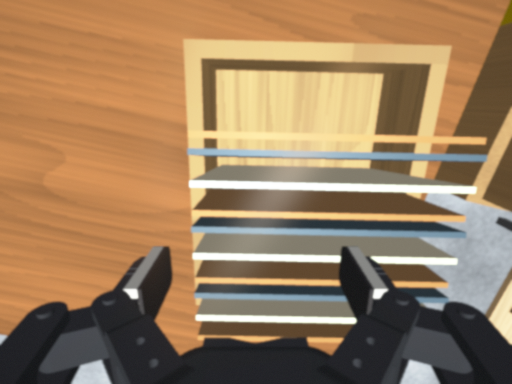

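The top view shows the loose foot at about (149,230). The tray's bare stud is at about (335,220), and fitted feet are at (271,188), (327,178) and (280,230). I'll zoom in for closer readings.

```bash
cat > h.py <<'E'
import numpy as np, cv2
from scipy.spatial.transform import Rotation as R
from workcell import manip
def Tcam(n,s=None):
    m=manip.camera_model(n)
    if n!="wrist": 
        T=np.eye(4);T[:3,:3]=R.from_euler('xyz',m['orientation'],degrees=True).as_matrix();T[:3,3]=m['origin']
    else:
        T=np.eye(4);T[:3,:3]=R.from_euler('xyz',s['tcp_rot'],degrees=True).as_matrix();T[:3,3]=s['ee_pos'];T=T@np.array(m['mount'])
    return T,m
def p2w(n,u,v,z,s=None):
    T,m=Tcam(n,s); d=T[:3,:3]@np.array([(u-m['cx'])/m['fx'],(v-m['cy'])/m['fy'],1]); o=T[:3,3]
    return o+d*(z-o[2])/d[2]
def w2p(n,p,s=None):
    T,m=Tcam(n,s); c=T[:3,:3].T@(np.array(p)-T[:3,3]); return np.array([m['fx']*c[0]/c[2]+m['cx'],m['fy']*c[1]/c[2]+m['cy']])
def crop(im,x0,y0,x1,y1,k,name):
    cv2.imwrite(name,cv2.resize(im[y0:y1,x0:x1],None,fx=k,fy=k,interpolation=cv2.INTER_CUBIC))
E
python3 - <<'E'
from h import *
im=cv2.imread('pics/top0.png')
a=cv2.resize(im[210:250,125:175],None,fx=8,fy=8,interpolation=cv2.INTER_CUBIC)
b=cv2.resize(im[160:250,250:355],None,fx=7,fy=6,interpolation=cv2.INTER_CUBIC)
cv2.imwrite('pics/a.png',a);crop(im,250,160,355,250,6,'pics/b.png')
for n,u,v,z in [("foot",149,230,15),("stud",335,220,70),("f",271,188,85),("f",327,178,85),("f",280,230,85),("c",259,180,55),("c",333,168,55),("c",346,228,55),("c",272,242,55)]: print(n,p2w("top",u,v,z).round(1))
for n,u,v,z in [("foot",274,154,15),("stud",192,215,70)]: print(n,p2w("scene",u,v,z).round(1))
E
```

```text
foot [482.1 315.8  15. ]
stud [ 506.  -210.7   70. ]
f [593.1 -33.1  85. ]
f [ 621.6 -189.2   85. ]
f [477.7 -56.7  85. ]
c [621.6  -0.7  55. ]
c [ 657.3 -214.    55. ]
c [ 484.9 -244.3   55. ]
c [446.3 -36.4  55. ]
foot [489.7 310.1  15. ]
stud [ 520.9 -219.7   70. ]
```

View pics/a.png

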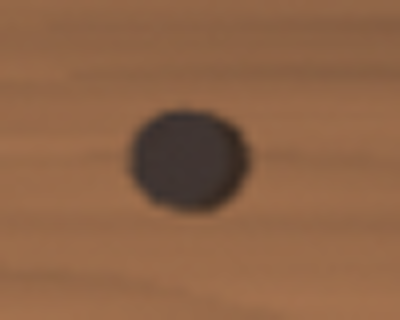

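View pics/b.png

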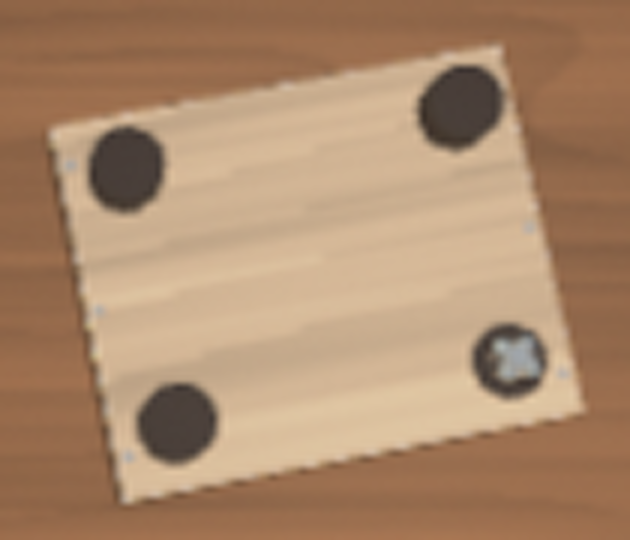

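The foot is near (484,314) and the bare stud near (510,-213), with the tray at about 9.5° yaw. Next I'll turn the tool half round, which keeps the last joint in range at both spots.

>>> {"method": "arm_command", "body": {
  "rows": [
    [0,0,0,-0.124],
    [0,0,0,-0.124],
    [0,0,0,-0.124],
    [0,0,0,-0.124],
    [0,0,0,-0.124],
    [0,0,0,-0.124],
    [0,0,0,-0.124],
    [0,0,0,-0.124],
    [0,0,0,-0.124],
    [0,0,0,-0.124],
    [0,0,0,-0.124],
    [0,0,0,-0.124]
  ],
  "claw": 1
}}

```text
t: 1.15
ee_pos: [116.0, -512.0, 404.5]
tcp_rot: [180.0, -0.0, 98.4]
ft_force: [0.6, 0.6, -0.3]
finger_gap: 85.5
```

>>> {"method": "arm_command", "body": {
  "rows": [
    [0,0,0,-0.124],
    [0,0,0,-0.124],
    [0,0,0,-0.124],
    [0,0,0,-0.124],
    [0,0,0,-0.124],
    [0,0,0,-0.124],
    [0,0,0,-0.124],
    [0,0,0,-0.124],
    [0,0,0,-0.124],
    [0,0,0,-0.124],
    [0,0,0,-0.124],
    [0,0,0,-0.12]
  ]
}}

```text
t: 2.15
ee_pos: [116.0, -512.0, 404.5]
tcp_rot: [180.0, 0.0, -176.6]
ft_force: [-0.4, -0.7, 0.3]
finger_gap: 85.2
```

>>> {"method": "arm_command", "body": {
  "rows": [
    [-0.029,0.02,0.007,0],
    [-0.029,0.02,0.007,0],
    [-0.029,0.02,0.007,0],
    [-0.029,0.02,0.007,0],
    [-0.029,0.02,0.007,0],
    [-0.029,0.02,0.007,0],
    [-0.029,0.02,0.007,0],
    [-0.029,0.02,0.007,0],
    [-0.029,0.02,0.007,0],
    [-0.029,0.02,0.007,0],
    [-0.029,0.02,0.007,0],
    [-0.029,0.02,0.007,0]
  ]
}}

```text
t: 3.15
ee_pos: [451.9, -252.4, 320.3]
tcp_rot: [180.0, -0.0, -176.9]
ft_force: [0.4, -0.9, 0.7]
finger_gap: 85.4
```

>>> {"method": "arm_command", "body": {
  "rows": [
    [-0.029,0.02,0.007,0],
    [-0.029,0.02,0.007,0],
    [0,0,0,-0.112],
    [0,0,0,0],
    [0,0,0,0]
  ]
}}

```text
t: 3.57
ee_pos: [506.4, -210.7, 306.5]
tcp_rot: [180.0, -0.0, -170.6]
ft_force: [0.0, -0.1, 0.5]
finger_gap: 85.3
```

Run:
```python
from h import *
s=manip.get_state();im=manip.grab_frame("wrist")[:,:,::-1]
np.save('pics/s1.npy',s,allow_pickle=True);cv2.imwrite('pics/w1.png',im)
print(s['t'],s['ee_pos'],s['tcp_rot'],s['qpos'].round(1))
```

```text
3.5667 [ 506.42878132 -210.73618774  306.47773665] [ 1.79986147e+02 -3.41640481e-02 -1.70630161e+02] [-31.1  20.1 -11.   58.9  -0.  -40.5]
```

View pics/w1.png

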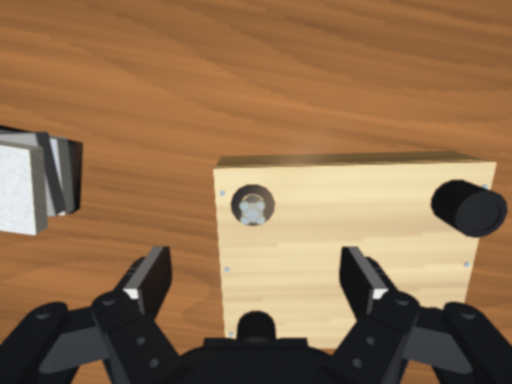

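The wrist view shows the bare stud with its washer ring at about (253,206), and a fitted foot at the right near (470,207).

Run:
```python
from h import *
s=np.load('pics/s1.npy',allow_pickle=True).item()
im=cv2.imread('pics/w1.png')
crop(im,220,170,290,240,8,'pics/w1c.png')
print(p2w('wrist',253,206,60,s), p2w('wrist',253,208,78,s))
for u,v in[(214,167),(495,162)]: print(p2w('wrist',u,v,55,s))
```

```text
[ 508.83129157 -212.38396343   60.        ] [ 503.7462967  -213.09823556   78.        ]
[ 483.86399622 -246.99089572   55.        ]
[444.91061601 -34.23588318  55.        ]
```

View pics/w1c.png

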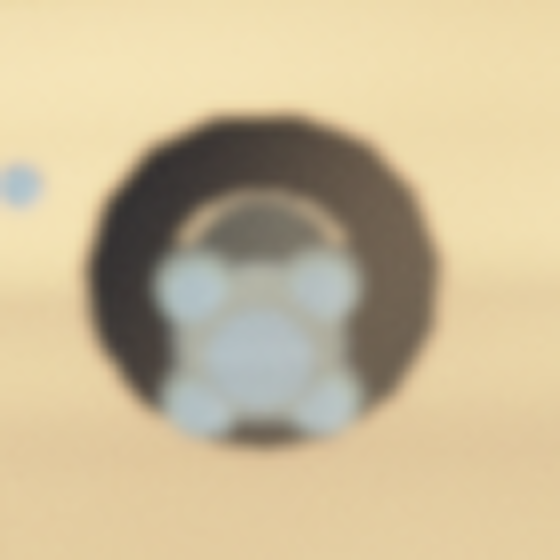

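Run:
```python
from h import *
s=np.load('pics/s1.npy',allow_pickle=True).item()
print(p2w('wrist',252.5,204.25,58.5,s), p2w('wrist',252,214.25,78,s))
t=p2w('top',250+509.5/6-.42,160+360/6-.42,58.5);print(t)
t=p2w('top',250+517/6-.42,160+358/6-.42,78);print(t)
```

```text
[ 507.98856313 -212.93114212   58.5       ] [ 508.66371961 -213.03816253   78.        ]
[ 508.21858192 -212.0100629    58.5       ]
[ 507.42491324 -210.97705781   78.        ]
```

>>> {"method": "arm_command", "body": {
  "rows": [
    [-0.0045,0.037,0,0],
    [-0.0045,0.037,0,0],
    [-0.0045,0.037,0,0],
    [-0.0045,0.037,0,0],
    [-0.0045,0.037,0,0],
    [-0.0045,0.037,0,0],
    [-0.0045,0.037,0,0],
    [-0.0045,0.037,0,0],
    [-0.0045,0.037,0,0],
    [-0.0045,0.037,0,0],
    [-0.0045,0.037,0,0],
    [-0.0045,0.037,0,0]
  ]
}}

```text
t: 4.62
ee_pos: [486.4, 236.7, 307.2]
tcp_rot: [-180.0, 0.0, -170.8]
ft_force: [1.4, -0.6, -0.5]
finger_gap: 85.5
```

>>> {"method": "arm_command", "body": {
  "rows": [
    [-0.0045,0.037,0.015,0],
    [-0.0045,0.037,0.02,0],
    [0,0,0.02,0],
    [0,0,0,0],
    [0,0,0,0]
  ]
}}

```text
t: 5.03
ee_pos: [483.4, 308.9, 251.9]
tcp_rot: [-180.0, -0.1, -170.7]
ft_force: [-0.2, 0.1, 0.8]
finger_gap: 85.5
```

Run:
```python
from h import *
s=manip.get_state();im=manip.grab_frame("wrist")[:,:,::-1]
np.save('pics/s2.npy',s,allow_pickle=True);cv2.imwrite('pics/w2.png',im)
print(s['t'],s['ee_pos'],s['tcp_rot'],s['qpos'].round(1))
u,v=w2p('wrist',[484,314,30],s);print(u,v)
u,v=int(u),int(v);crop(im,u-40,v-40,u+40,v+40,7,'pics/w2c.png')
```

```text
5.0333 [483.41964896 308.88710609 251.87968376] [-1.79958675e+02 -9.67816437e-02 -1.70670712e+02] [ 24.4  24.8 -12.6  52.7  -0.   15.1]
262.9492924226186 217.50449313320195
```

View pics/w2.png

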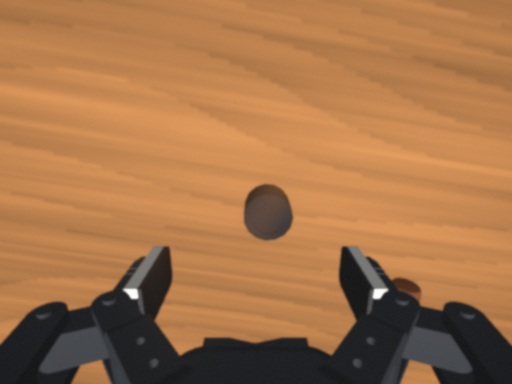

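View pics/w2c.png

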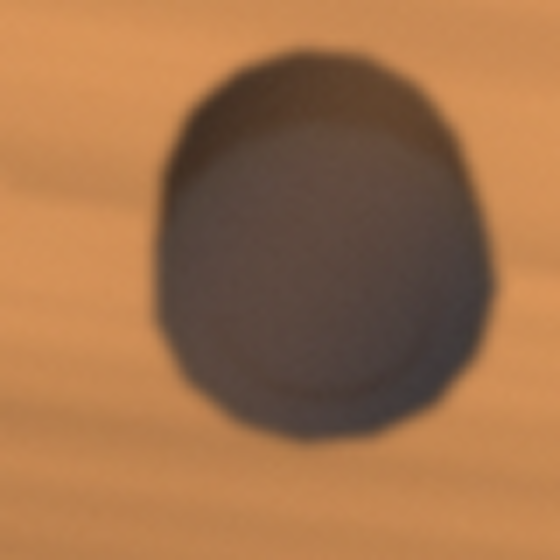

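The foot's top disk is centred at about (268,216.6). The screwdriver handle end shows behind the right finger at (405,288), so I need to check its clearance.

Run:
```python
from h import *
s=np.load('pics/s2.npy',allow_pickle=True).item()
p=p2w('wrist',268,216.6,30,s);print(p)
print(p2w('top',125+188/8-.5,210+160/8-.5,25),p2w('top',125+184/8,210+158/8,30))
print('sd',p2w('top',106,213,10),p2w('wrist',407,285,10,s))
Rm=R.from_euler('xyz',s['tcp_rot'],degrees=True).as_matrix()
print('tool delta',Rm.T@(np.array([p[0],p[1],175])-s['ee_pos']))
print(s['tcp_rot'])
```

```text
[482.74442007 317.40159619  30.        ]
[482.90404111 315.90412317  25.        ] [481.89514094 314.43268821  30.        ]
sd [531.74262645 444.12271526  10.        ] [533.06921131 446.54570097  10.        ]
tool delta [-0.84383233  8.5667759  76.8722092 ]
[-1.79958675e+02 -9.67816437e-02 -1.70670712e+02]
```

>>> {"method": "arm_command", "body": {
  "rows": [
    [-0.0007,0.008,0.005,0],
    [0,0,0.018,0],
    [0,0,0.018,0],
    [0,0,0.018,0],
    [0,0,0.01,0],
    [0,0,0.007,0],
    [0,0,0,0],
    [0,0,0,0]
  ]
}}

```text
t: 5.75
ee_pos: [483.2, 317.8, 176.6]
tcp_rot: [180.0, 0.0, -170.6]
ft_force: [-1.0, 0.3, 0.8]
finger_gap: 85.2
```

>>> {"method": "arm_command", "body": {
  "rows": [
    [0,0,0,0],
    [0,0,0,0],
    [0,0,0,0],
    [0,0,0,0],
    [0,0,0,0],
    [0,0,0,0],
    [0,0,0,0],
    [0,0,0,0],
    [0,0,0,0],
    [0,0,0,0]
  ],
  "claw": 0.3
}}

```text
t: 6.58
ee_pos: [483.0, 318.0, 176.7]
tcp_rot: [180.0, 0.1, -170.5]
ft_force: [-2.2, -1.6, 9.9]
finger_gap: 35.1
```

>>> {"method": "arm_command", "body": {
  "rows": [
    [0,0,0,0],
    [0,0,0,0],
    [0,0,0,0],
    [0,0,0,0],
    [0,0,0,0],
    [0,0,0,0]
  ],
  "claw": 0
}}

```text
t: 7.08
ee_pos: [483.0, 318.0, 176.7]
tcp_rot: [180.0, 0.1, -170.5]
ft_force: [-2.0, -1.8, 8.6]
finger_gap: 34.9
```

Run:
```python
from h import *
s=manip.get_state();im=manip.grab_frame("wrist")[:,:,::-1]
cv2.imwrite('pics/w3.png',im)
print(s['t'],s['ee_pos'],s['tcp_rot'],s['ft_force'],s['finger_gap'])
```

```text
7.0833 [482.97562127 317.99270499 176.70759796] [ 1.79988520e+02  5.19075651e-02 -1.70529481e+02] [-2.0374083  -1.78930358  8.60781407] 34.94973317644296
```

View pics/w3.png

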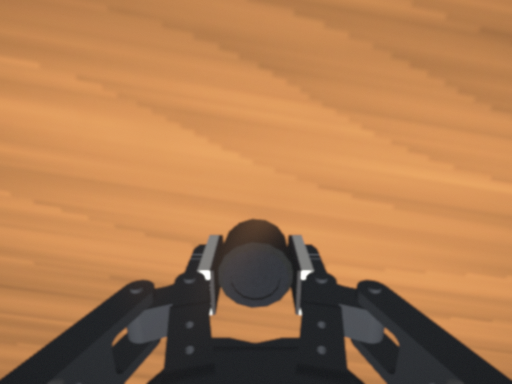

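The foot is held upright and centred between the pads, at about (256,270). Now I'll lift it and carry it back over the stud.

>>> {"method": "arm_command", "body": {
  "rows": [
    [0,0,-0.005,0],
    [0,0,-0.01,0],
    [0,0,-0.02,0],
    [0,0,-0.025,0],
    [0,0,-0.025,0],
    [0,0,-0.025,0],
    [0,0,-0.02,0],
    [0,0,0,0],
    [0,0,0,0]
  ]
}}

```text
t: 7.88
ee_pos: [483.0, 318.0, 307.4]
tcp_rot: [180.0, 0.1, -170.5]
ft_force: [0.0, -0.6, -0.7]
finger_gap: 35.0
```

>>> {"method": "arm_command", "body": {
  "rows": [
    [0.0024,-0.018,0,0],
    [0.004,-0.034,0,0],
    [0.004,-0.034,0,0],
    [0.004,-0.034,0,0],
    [0.004,-0.034,0,0],
    [0.004,-0.034,0,0],
    [0.004,-0.034,0,0],
    [0.004,-0.034,0,0],
    [0.004,-0.034,0,0],
    [0.004,-0.034,0,0],
    [0.004,-0.034,0,0],
    [0.004,-0.034,0,0]
  ]
}}

```text
t: 8.88
ee_pos: [501.0, -78.0, 305.2]
tcp_rot: [180.0, -0.1, -170.5]
ft_force: [0.6, 0.1, -0.2]
finger_gap: 35.2
```

>>> {"method": "arm_command", "body": {
  "rows": [
    [0.004,-0.034,0,0],
    [0.004,-0.034,0,0],
    [0.004,-0.034,0,0],
    [0.004,-0.02,0,0],
    [0,-0.012,0,0],
    [0,0,0,0],
    [0,0,0,0],
    [0,0,0,0]
  ]
}}

```text
t: 9.55
ee_pos: [507.7, -210.1, 305.7]
tcp_rot: [180.0, -0.0, -170.5]
ft_force: [-0.3, 0.6, 0.1]
finger_gap: 35.1
```

Run:
```python
from h import *
s=manip.get_state();im=manip.grab_frame("wrist")[:,:,::-1]
cv2.imwrite('pics/w4.png',im)
cv2.imwrite('pics/sc4.png',cv2.resize(manip.grab_frame("scene")[130:260,140:290,::-1],None,fx=4.5,fy=4.5,interpolation=cv2.INTER_CUBIC))
print(s['t'],s['ee_pos'],s['tcp_rot'],s['ft_force'],s['finger_gap'])
Rm=R.from_euler('xyz',s['tcp_rot'],degrees=True).as_matrix()
print('tool delta',Rm.T@(np.array([508.3,-212.9,250])-s['ee_pos']))
```

```text
9.55 [ 507.7329256  -210.08526094  305.65820085] [ 1.79951667e+02 -3.64026770e-02 -1.70489412e+02] [-0.34093124  0.63600745  0.0919096 ] 35.062272818100865
tool delta [-0.1295633  -2.91669908 55.65568911]
```

View pics/w4.png

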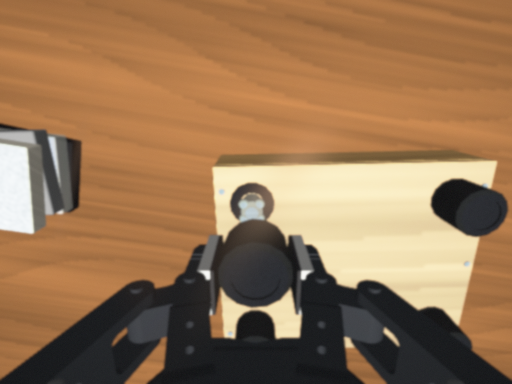

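View pics/sc4.png

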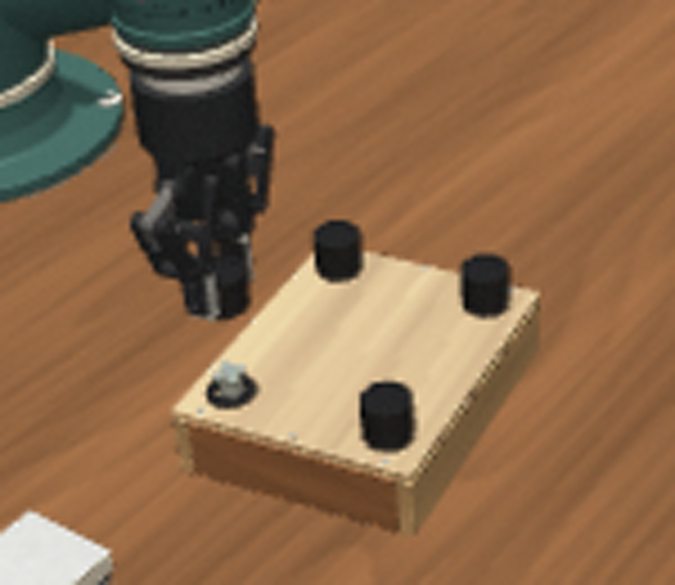

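The foot is held at about (256,275), with the stud just behind it; the washer is at (252,204). I'll measure the foot's offset within the gripper.

Run:
```python
from h import *
im=cv2.imread('pics/w4.png'); crop(im,200,170,310,320,5,'pics/w4c.png')
s={'tcp_rot':[0,0,0],'ee_pos':np.zeros(3)}
for v in(255,260,265,270): print(v,p2w('wrist',256,v,146.7,s).round(1))
for x in (0,1): print(w2p('wrist',[x-18,0,146.7],s),w2p('wrist',[x+18,0,146.7],s))
```

```text
255 [ 1.150e+01 -1.000e-01  1.467e+02]
260 [ 9.000e+00 -1.000e-01  1.467e+02]
265 [ 6.500e+00 -1.000e-01  1.467e+02]
270 [ 3.900e+00 -1.000e-01  1.467e+02]
[256.12482891 309.95485871] [256.17837057 241.95751987]
[256.12620114 308.21213696] [256.17998996 239.90091471]
```

View pics/w4c.png

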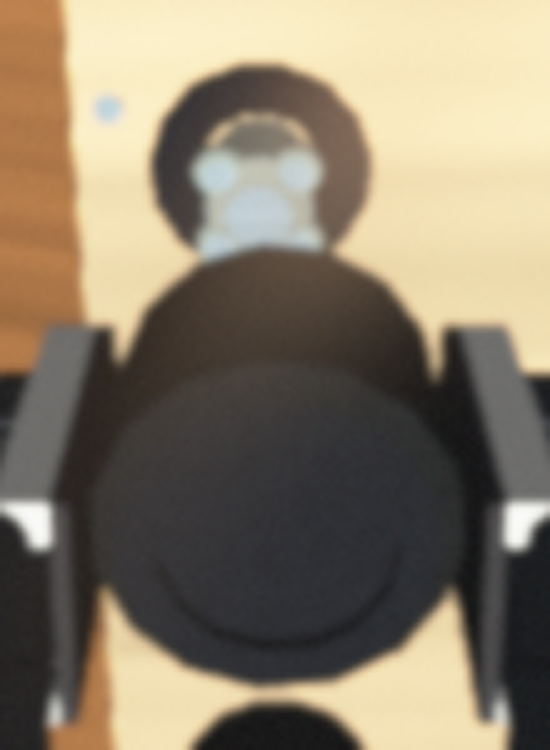

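>>> {"method": "arm_command", "body": {
  "rows": [
    [-0.0007,-0.0029,0.005,0],
    [0,0,0.015,0],
    [0,0,0.015,0],
    [0,0,0.01,0],
    [0,0,0.004,0],
    [0,0,0,0],
    [0,0,0,0],
    [0,0,0,0]
  ]
}}

```text
t: 10.32
ee_pos: [509.2, -214.0, 257.6]
tcp_rot: [-180.0, 0.0, -170.5]
ft_force: [-0.4, -0.4, -0.4]
finger_gap: 34.6
```

Run:
```python
from h import *
s=manip.get_state();
im=manip.grab_frame("scene")[:,:,::-1]
cv2.imwrite('pics/sc5.png',cv2.resize(im[175:245,165:255],None,fx=8,fy=8,interpolation=cv2.INTER_CUBIC))
cv2.imwrite('pics/t5.png',cv2.resize(manip.grab_frame("top")[160:250,260:380,::-1],None,fx=6,fy=6,interpolation=cv2.INTER_CUBIC))
print(s['t'],s['ee_pos'],s['tcp_rot'],s['ft_force'],s['finger_gap'])
```

```text
10.3167 [ 509.24614313 -213.99635934  257.64192025] [-1.79964535e+02  4.33533278e-02 -1.70527727e+02] [-0.35851456 -0.37682783 -0.37713786] 34.645498631865614
```

View pics/sc5.png

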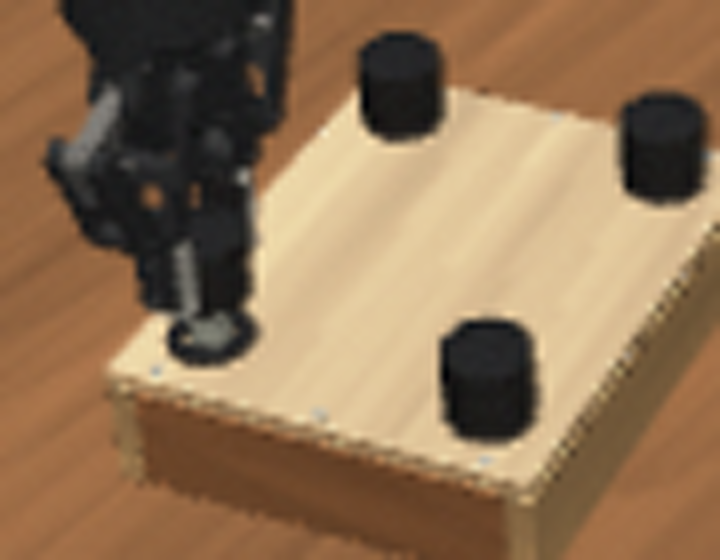

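The foot sits directly over the stud nose at about (215,325) in the crop. I'll nudge it 0.8 mm sideways and ease down.

>>> {"method": "arm_command", "body": {
  "rows": [
    [0,0.0008,0,0],
    [0,0,0.002,0],
    [0,0,0.002,0],
    [0,0,0.002,0],
    [0,0,0.001,0],
    [0,0,0,0],
    [0,0,0,0]
  ]
}}

```text
t: 11.0
ee_pos: [508.8, -213.1, 249.9]
tcp_rot: [180.0, -0.0, -170.5]
ft_force: [0.0, -0.2, -0.0]
finger_gap: 34.9
```

Run:
```python
from workcell import manip
s=manip.get_state()
print(s['t'],s['ee_pos'],s['tcp_rot'],s['ft_force'],s['ft_torque'],s['finger_gap'])
```

```text
11.0 [ 508.84263821 -213.11689012  249.86041015] [ 1.79987247e+02 -1.27861718e-02 -1.70534904e+02] [ 0.02665313 -0.23798617 -0.01502557] [-0.03275922  0.0210238  -0.00834374] 34.908815712585024
```

>>> {"method": "arm_command", "body": {
  "rows": [
    [0,0,0.001,0],
    [0,0,0.001,0],
    [0,0,0.001,0],
    [0,0,0,0],
    [0,0,0,0]
  ]
}}

```text
t: 11.42
ee_pos: [508.6, -213.1, 247.2]
tcp_rot: [-180.0, -0.0, -170.5]
ft_force: [-3.7, 0.9, 6.5]
finger_gap: 34.9
```

>>> {"method": "arm_command", "body": {
  "rows": [
    [0,0,0.001,0],
    [0,0,0.001,0],
    [0,0,0.001,0],
    [0,0,0,0],
    [0,0,0,0]
  ]
}}

```text
t: 11.83
ee_pos: [508.4, -213.0, 243.7]
tcp_rot: [180.0, -0.1, -170.5]
ft_force: [-4.1, 1.2, 0.1]
finger_gap: 34.9
```

>>> {"method": "arm_command", "body": {
  "rows": [
    [0,0,0.001,0],
    [0,0,0.001,0],
    [0,0,0.001,0],
    [0,0,0,0],
    [0,0,0,0]
  ]
}}

```text
t: 12.25
ee_pos: [508.5, -213.0, 240.2]
tcp_rot: [179.9, -0.1, -170.5]
ft_force: [-3.4, -0.4, -11.3]
finger_gap: 34.8
```

The click point is passed: the force reversed to -11 N, pulling down. Now I'll press home.

>>> {"method": "arm_command", "body": {
  "rows": [
    [0.0003,0,0.001,0],
    [0,0,0.001,0],
    [0,0,0.001,0],
    [0,0,0.001,0],
    [0,0,0,0],
    [0,0,0,0]
  ]
}}

```text
t: 12.75
ee_pos: [508.8, -213.3, 237.2]
tcp_rot: [-180.0, 0.0, -170.5]
ft_force: [-1.2, 0.8, -3.0]
finger_gap: 34.8
```

>>> {"method": "arm_command", "body": {
  "rows": [
    [0,0,0.001,0],
    [0,0,0.001,0],
    [0,0,0,0],
    [0,0,0,0]
  ]
}}

```text
t: 13.08
ee_pos: [508.8, -213.3, 235.3]
tcp_rot: [-180.0, 0.0, -170.5]
ft_force: [-0.1, 0.6, 2.4]
finger_gap: 34.9
```

>>> {"method": "arm_command", "body": {
  "rows": [
    [0,0,0.001,0],
    [0,0,0.001,0],
    [0,0,0,0],
    [0,0,0,0]
  ]
}}

```text
t: 13.42
ee_pos: [508.9, -213.3, 233.4]
tcp_rot: [-180.0, 0.1, -170.5]
ft_force: [-0.8, 1.8, 6.6]
finger_gap: 34.5
```

>>> {"method": "arm_command", "body": {
  "rows": [
    [0,0,0.001,0],
    [0,0,0,0],
    [0,0,0,0]
  ]
}}

```text
t: 13.67
ee_pos: [508.8, -213.3, 232.7]
tcp_rot: [-180.0, 0.1, -170.5]
ft_force: [-2.6, 1.9, 13.1]
finger_gap: 34.6
```

>>> {"method": "arm_command", "body": {
  "rows": [
    [0,0,0.001,0],
    [0,0,0,0],
    [0,0,0,0]
  ]
}}

```text
t: 13.92
ee_pos: [508.8, -213.2, 232.5]
tcp_rot: [-179.9, 0.1, -170.5]
ft_force: [-6.7, 5.3, 26.3]
finger_gap: 35.0
```

>>> {"method": "arm_command", "body": {
  "rows": [
    [0,0,0.001,0],
    [0,0,0,0],
    [0,0,0,0]
  ]
}}

```text
t: 14.17
ee_pos: [508.8, -213.2, 232.4]
tcp_rot: [-179.9, 0.1, -170.5]
ft_force: [-10.5, 5.8, 40.0]
finger_gap: 35.4
```

The foot is on the hard stop at TCP z 232.4, with 40 N. I'll ease back about 1 mm for a moderate holding push.

>>> {"method": "arm_command", "body": {
  "rows": [
    [0,0,-0.001,0],
    [0,0,0,0],
    [0,0,0,0],
    [0,0,0,0],
    [0,0,0,0],
    [0,0,0,0],
    [0,0,0,0],
    [0,0,0,0],
    [0,0,0,0],
    [0,0,0,0],
    [0,0,0,0],
    [0,0,0,0]
  ]
}}

```text
t: 15.17
ee_pos: [508.8, -213.2, 232.5]
tcp_rot: [-179.9, 0.1, -170.5]
ft_force: [-6.8, 3.7, 27.0]
finger_gap: 34.9
```

Run:
```python
from h import *
s=manip.get_state()
cv2.imwrite('pics/w6.png',manip.grab_frame("wrist")[:,:,::-1])
im=manip.grab_frame("scene")[:,:,::-1]
cv2.imwrite('pics/sc6.png',cv2.resize(im[175:245,165:255],None,fx=8,fy=8,interpolation=cv2.INTER_CUBIC))
print(s['t'],s['ee_pos'],s['tcp_rot'],s['ft_force'],s['ft_torque'],s['finger_gap'])
```

```text
15.1667 [ 508.80099259 -213.22369583  232.54218128] [-1.79921125e+02  1.03361776e-01 -1.70526670e+02] [-6.83889922  3.73616983 26.96559701] [ 0.94836765  1.29336959 -0.00312583] 34.88912799269107
```

View pics/sc6.png

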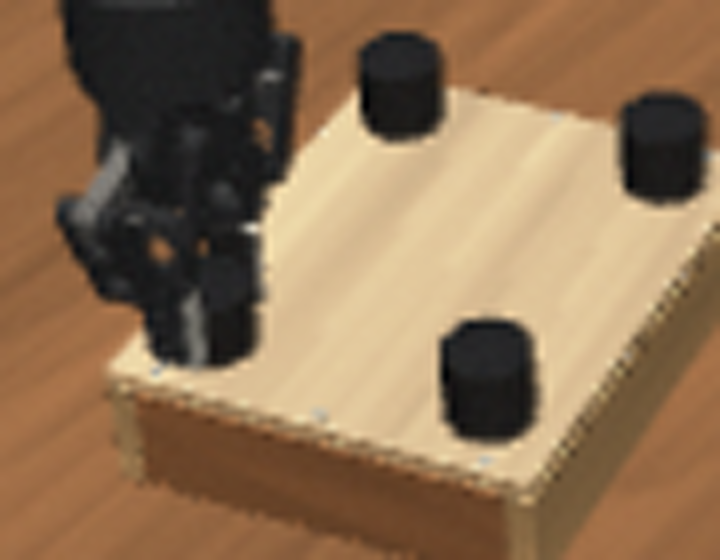

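View pics/w6.png

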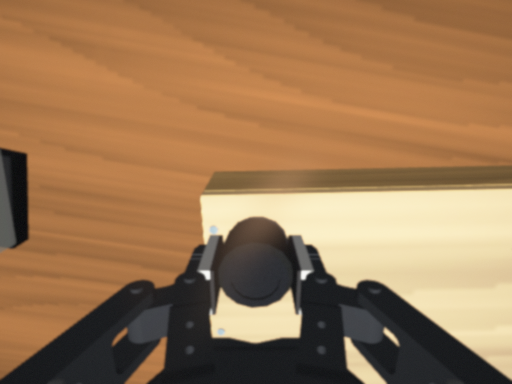

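The foot is seated low on the stud and has not moved in the grip: it's at about (256,270) in the wrist view, as before the push. Handing in.

```bash
python3 -c "
from workcell import manip
print(manip.close_job())"
```

```text
the job is handed in; nothing more can be done
None
```

The loose foot is on the bare stud, clicked in and pressed fully home. I handed the job in at about 15 s with the gripper still holding it down.

- **Push:** the force went from +6.5 N through zero to -11 N as the foot snapped in. It then rose through the washer to a hard stop at TCP z about 232.5 mm. That puts the foot's underside about 1 mm above the tray face.
- **Peak and hold:** the push briefly read 40.0 N vertically, through the gripped foot, so I eased back 1 mm. It then held steady at about 27 N down, with about 8 N sideways and a finger gap of 34.9 mm.
- **Last pictures:** the foot is seated on the stud and shows no slip in the grip. I never moved near the tape, screwdriver or cassettes, but I took no final picture of them.
- **Disagreement:** the top and wrist cameras differed by 1–2 mm on the stud position. I went with the wrist camera, and the foot went on without jamming.

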